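# Make up two changeover kits at the inspection bench

### The arm

A 7-joint arm with a two-finger parallel gripper is mounted at the origin on the work surface. World frame = base frame: x ahead of the robot, y to its left, z up, the work surface at z = 0. Lengths are in m, angles in rad, forces in N, time in s.
With the tool pointing down it reaches from about 0.375 to 0.925 m from the base axis. Payload 3.1 kg.
Tool frame: the origin (TCP) lies between the finger pads; the fingertips stand 19 mm ahead of it and the grasp point (between the pads) is the TCP; z points along the fingers, y is the direction in which the jaws open and shut (so a half turn about z gives the same grasp; the last joint's range is limited). The gripper opens to 85 mm and grips with 20 to 120 N. Pads are 22 mm wide; open, the fingers measure 114 mm over their backs; the gripper's body (76 mm by 85 mm) begins 54 mm behind the grasp point. The pads swing forward as they close: fully open they stand 13 mm farther back than shut.
Start: joints at [-1.426, 0.383, 0.044, 1.598, -0.018, 1.161, -0.05], TCP at [0.156, 0.631, 0.25] pointing down, gripper open.
Joint ranges: [-2.61, 2.61], [-0.41, 2.15], [-1.48, 1.57], [0, 2.5], [-1.57, 4.71], [0.05, 1.97], [-2.85, 2.85]. Speed limits (rad/s): [2.79, 2.79, 3.14, 3.14, 3.14, 3.14, 3.14].

### API

Orientations are given as a unit quaternion [x, y, z, w].
In Python, from bench import move_ptp, movel, move_j, move_gripper, pause, inverse_kinematics, read_camera, camera_params, MotionError, sign_off, look_for, tip_of, read_time_s, read_qpos, read_joint_vel, read_effort, read_eef_pos, read_tcp_rot, read_ft_force, read_ft_torque, read_finger_gap gives the robot as it stands. Calls block until the motion is done:
- move_ptp(position, orientation): joint-space move of the TCP to a pose.
- movel(position, orientation=None, speed=0.15): straight line of the TCP; orientation=None keeps the orientation; speed is the mean speed in m/s.
- move_j(angles): joint-space move.
- move_gripper(opening, effort=None): finger opening in m; effort is the grip in N (None keeps the last); returns when the fingers have stopped.
- pause(seconds).
- inverse_kinematics(position, orientation): joint angles nearest the present ones, or None.
- read_camera(name): name is "scene" or "top"; returns the picture (420x560x3 uint8, red, green, blue); there is no depth.
- camera_params(name): a dict with "K" (3x3 intrinsics, pixels), "dist_coeffs" ([k1, k2, p1, p2, k3] as OpenCV has them; the pictures are not rectified), "camera_from_world" (4x4, takes a point from world to camera coordinates). Camera axes: x right, y down, z forward; pixel columns grow to the right and rows downward; lengths in m; the calibration is good to about 2 mm. A picture is of the moment at which its call begins. camera_params takes no time and is no camera call.
A pose or a line that the arm cannot do raises MotionError and nothing moves.
- sign_off(): hands the job in, once; it reports no verdict.
Trained networks look in the newest picture that a camera, given by its name, has taken for a name from the list of things; names that differ only in an ending like _2 or _b are one class to them, and where a whole thing is asked for, a point or a joint stands for the part that bears it (a point fixed in the world has none). Each returns a list of dicts, best first, with "confidence" (0 to 1); they miss things now and then, are a little off and sometimes report something else, mostly with a low value. They report only what shows in the picture. A call takes as long as a camera call. They do not tell look-alikes from the thing itself.
- look_for(camera, name): "at" ([column, row] in pixels, amid what is visible of it).
- tip_of(camera, name): "at" ([column, row] in pixels: a listed point, or the origin of a listed thing).
Readings, each from a call of its own:
- read_time_s(): time.
- read_qpos(): joint angles.
- read_joint_vel(): joint speeds.
- read_effort(): joint torques, N m.
- read_eef_pos(): TCP position.
- read_tcp_rot(): TCP orientation.
- read_ft_force(): force on the tool from outside, world axes, zero at the start.
- read_ft_torque(): the same for the moment, N m.
- read_finger_gap(): finger opening in m.
Only numpy, scipy, OpenCV 4.12 (cv2) and the standard library are available. Lean on these libraries where they do the work, as an engineer would, in place of code of your own. Each camera call takes 0.05 s, during which the arm holds its last target.

### The job

Make up the two changeover kits: the slim roller goes in the larger pocket of the long tray with the flanged pin in that tray's smaller pocket, and the wide roller goes in the larger pocket of the square tray with the bush in its smaller pocket, each standing upright on the tray floor. The pin is caught by its flange under the rails of the feed chute: work it back up the chute until it comes free of the rails, then lift it out. Leave the hexagonal spacer standing where it is.

Things in the scene. Friction and masses are not known exactly. Their poses are not given: they have to be found in the camera images.
- slim_roller_center (a point): Slim roller: plain steel roller, 32 mm diameter, 64 mm tall, standing upright on the bench, with a barely smaller (28 mm) waist between two 12 mm thick rims; about 0.3 kg. The point is its centre, 32 mm above its underside; z is its axis.
- wide_roller_center (a point): Wide roller: squat steel roller of the same make, 46 mm diameter, 40 mm tall, standing upright on the bench (waist 42 mm, rims 12 mm thick); about 0.38 kg. The point is its centre, 20 mm above its underside; z is its axis.
- bush_center (a point): Bush: plain steel tube, 36 mm outside and 22 mm inside diameter, 40 mm tall, standing upright on the bench, open hole seen from above; about 0.16 kg. The point is its centre, 20 mm above its underside; z is its axis.
- hex_center (a point): Hexagonal spacer, not part of either kit, to be left alone: aluminium, 32 mm across flats, 40 mm tall, standing upright among the rollers; loose, 0.1 kg. The point is its centre, 20 mm up.
- pin_center (a point): Flanged pin: steel, 62 mm tall, a round stem 18 mm in diameter on a round foot flange 40 mm in diameter and 6 mm thick; about 0.13 kg. It stands on the sloping floor of the chute, stem up, leaning with the slope. The point is half-way up its axis, 31 mm from its underside; z is its axis.
- chute: Feed chute, fixed: 240 x 64 mm, sloping 8 deg. Origin: centre of floor plate's underside, 30 mm above bench; x up the slope, y across, z square to the floor. Floor z = 6 mm, 48 mm wide inside. Two rails (z 14.5 to 18.5 mm, 28 mm slot between for the stem) trap the flange for x < 0; upper half is open above, walls 14.5 mm. A pin at x = 25 mm or more is clear (friction holds it). Start: x -85 to -45.
- long_tray: Long tray, fixed: aluminium, 190 mm (x) by 80 mm (y), 12 mm high, walls 5 mm thick, floor top about 5 mm above the bench. Origin: centre of its underside; z up. A cross wall 4 mm thick and 12 mm high at x = 21 mm parts it into a larger pocket (x from -90 to 19 mm) and a smaller one (x from 23 to 90 mm), both 70 mm wide in y.
- square_tray: Square tray, fixed: aluminium, 150 mm (x) by 150 mm (y), 12 mm high, walls 5 mm thick, floor top about 5 mm above the bench. Origin: centre of its underside; z up. A cross wall 4 mm thick and 12 mm high at x = 13 mm parts it into a larger pocket (x from -70 to 11 mm) and a smaller one (x from 15 to 70 mm), both 140 mm wide in y.
There are look-alikes about, which are no part of the job. What is shaped like the part that bears pin_center but green is not meant.

How it is judged:
On the way:
1. the pin has been worked back up the chute, clear of the rails, before it is lifted out (x of pin_center in the frame of chute between 0.015 and 0.13 m and y of pin_center in the frame of chute between -0.03 and 0.03 m and z of pin_center in the frame of chute below 0.075 m), for 0.05 s.
At the end, for the whole second after the job is handed in: Slim roller in the larger, pin in the smaller pocket of the long tray; wide roller in the larger, bush in the smaller of the square one: upright (7 deg), on the floor (6 mm), centre in the pocket, still. Hex spacer upright within 12 mm of its start (x of slim_roller_center in the frame of long_tray between -0.09 and 0.019 m and y of slim_roller_center in the frame of long_tray between -0.036 and 0.036 m and z of slim_roller_center in the frame of long_tray between 0.031 and 0.043 m and angle between each of slim_roller_center, pin_center, wide_roller_center, bush_center, hex_center's own z axis and vertical below 0.12 rad and linear speed of each of slim_roller, pin, wide_roller, bush below 0.02 m/s and angular speed of each of slim_roller, pin, wide_roller, bush below 0.2 rad/s and x of pin_center in the frame of long_tray between 0.023 and 0.09 m and y of pin_center in the frame of long_tray between -0.036 and 0.036 m and z of pin_center in the frame of long_tray between 0.03 and 0.042 m and x of wide_roller_center in the frame of square_tray between -0.07 and 0.011 m and y of wide_roller_center in the frame of square_tray between -0.07 and 0.07 m and z of wide_roller_center in the frame of square_tray between 0.019 and 0.031 m and x of bush_center in the frame of square_tray between 0.015 and 0.07 m and y of bush_center in the frame of square_tray between -0.07 and 0.07 m and z of bush_center in the frame of square_tray between 0.019 and 0.031 m and distance of hex_center from where it was at the start of the episode below 0.012 m); the robot touches nothing.
It fails at once if the hexagonal spacer is shifted by more than 25 mm (distance of hex_center from where it was at the start of the episode above 0.025 m).
It also fails if it takes over 102 s, if anything falls off the work surface, if the arm or the gripper's body presses on something with over 40 N, if the wrist force passes 120 N, or if a joint passes its speed limit or range.

## Working session

There is one attempt and no reset: what is moved stays moved. The work goes in short steps, each a Python script; the robot and the scene stay as the last script left them, time stands still between calls to the robot, and variables do not carry over. Pictures are saved under pics/ and viewed, and the job is handed in when it is done.

```bash
ls; mkdir -p pics
python3 - <<'E'
from bench import *
import cv2
for c in ("scene","top"):
    im=read_camera(c); cv2.imwrite(f"pics/{c}0.png",cv2.cvtColor(im,cv2.COLOR_RGB2BGR))
    p=camera_params(c); print(c,p)
    for n in ["slim_roller_center","wide_roller_center","bush_center","hex_center","pin_center","chute","long_tray","square_tray"]:
        print(n,[( [round(float(x)) for x in d["at"]],round(d["confidence"],2)) for d in tip_of(c,n)])
print(read_time_s(),read_tcp_rot(),read_eef_pos(),read_finger_gap())
E
```

```text
pics
scene {'K': array([[445.85566325,   0.        , 284.28748926],
       [  0.        , 445.85566325, 217.03180395],
       [  0.        ,   0.        ,   1.        ]]), 'dist_coeffs': array([-0.06428573,  0.        ,  0.        ,  0.        ,  0.        ]), 'camera_from_world': array([[-0.06802899,  0.99749949,  0.01915281,  0.14724374],
       [ 0.53494409,  0.0526739 , -0.8432439 , -0.25592461],
       [-0.84214421, -0.04711935, -0.53718981,  1.60504932],
       [ 0.        ,  0.        ,  0.        ,  1.        ]])}
slim_roller_center [([312, 199], 0.53)]
wide_roller_center [([339, 201], 0.61)]
bush_center [([386, 214], 0.74)]
hex_center [([273, 202], 0.48)]
pin_center [([248, 228], 0.8), ([108, 231], 0.71), ([187, 211], 0.67), ([139, 216], 0.66)]
chute [([198, 214], 0.56)]
long_tray []
square_tray [([466, 237], 0.63)]
top {'K': array([[464.26412116,   0.        , 281.5776768 ],
       [  0.        , 464.26412116, 209.30382194],
       [  0.        ,   0.        ,   1.        ]]), 'dist_coeffs': array([-0.03453719,  0.        ,  0.        ,  0.        ,  0.        ]), 'camera_from_world': array([[-0.0024639 , -0.99999084, -0.00350119, -0.10126016],
       [-0.98899197,  0.00295477, -0.14793973,  0.57207497],
       [ 0.14794871,  0.00309814, -0.98899018,  1.18769107],
       [ 0.        ,  0.        ,  0.        ,  1.        ]])}
slim_roller_center [([259, 261], 0.58), ([251, 190], 0.24)]
wide_roller_center [([226, 266], 0.63)]
bush_center [([188, 249], 0.66)]
hex_center [([299, 260], 0.65)]
pin_center [([425, 228], 0.72), ([378, 202], 0.68), ([318, 210], 0.66), ([441, 198], 0.54)]
chute [([368, 218], 0.95)]
long_tray [([226, 266], 0.35)]
square_tray [([113, 222], 0.59)]
0.9 [ 1.21053250e-01  9.92646014e-01  1.14456188e-05 -3.49582207e-05] [0.15619604 0.63094777 0.25030233] 0.08526611052756079
```

View pics/scene0.png

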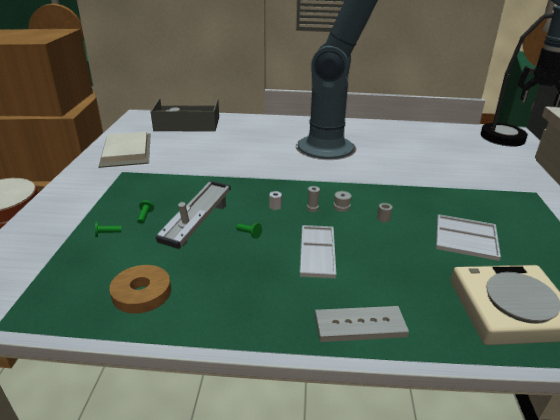

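View pics/top0.png

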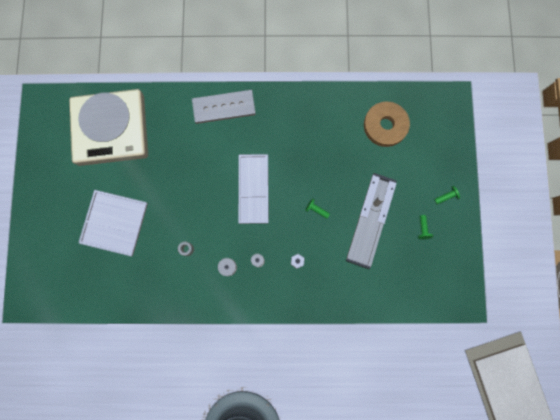

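Run:
```python
import cv2,numpy as np
im=cv2.imread("pics/top0.png")
a=cv2.resize(im[165:285,70:210],None,fx=5,fy=5,interpolation=cv2.INTER_CUBIC)
b=cv2.resize(im[145:285,210:310],None,fx=4,fy=4,interpolation=cv2.INTER_CUBIC)
c=cv2.resize(im[165:280,300:470],None,fx=4.5,fy=4.5,interpolation=cv2.INTER_CUBIC)
cv2.imwrite("pics/a.png",a);cv2.imwrite("pics/b.png",b);cv2.imwrite("pics/c.png",c)
```

```text
(no output)
```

View pics/a.png

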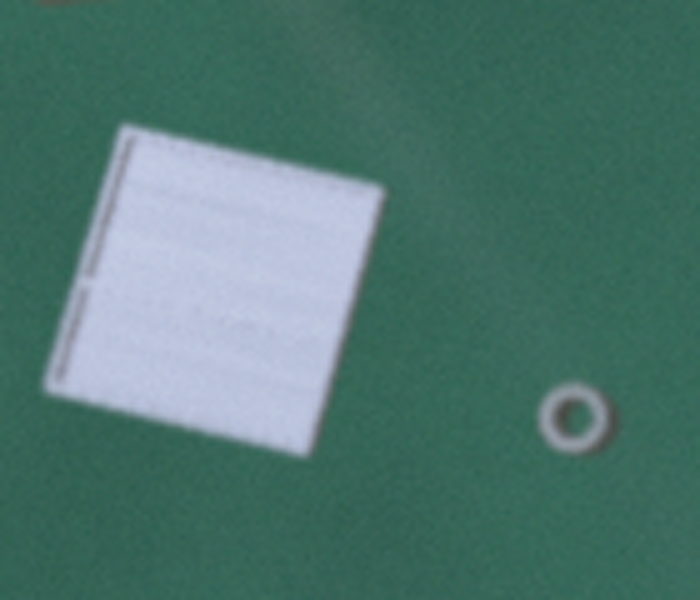

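View pics/b.png

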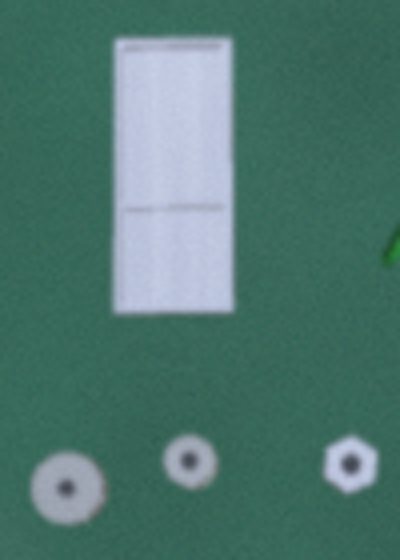

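View pics/c.png

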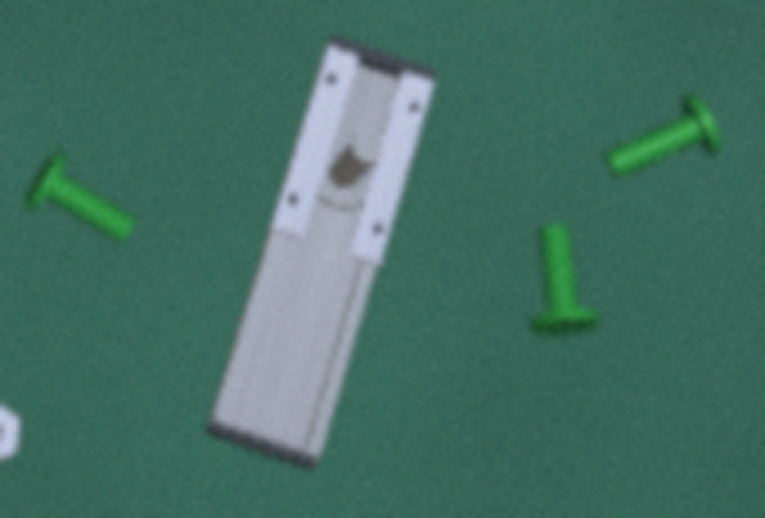

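Run:
```python
import cv2,numpy as np
im=cv2.imread("pics/scene0.png")
a=cv2.resize(im[200:270,425:510],None,fx=8,fy=8,interpolation=cv2.INTER_CUBIC)
b=cv2.resize(im[170:290,255:400],None,fx=5,fy=5,interpolation=cv2.INTER_CUBIC)
c=cv2.resize(im[175:250,90:270],None,fx=4.4,fy=4.4,interpolation=cv2.INTER_CUBIC)
cv2.imwrite("pics/sa.png",a);cv2.imwrite("pics/sb.png",b);cv2.imwrite("pics/sc.png",c)
```

```text
(no output)
```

View pics/sa.png

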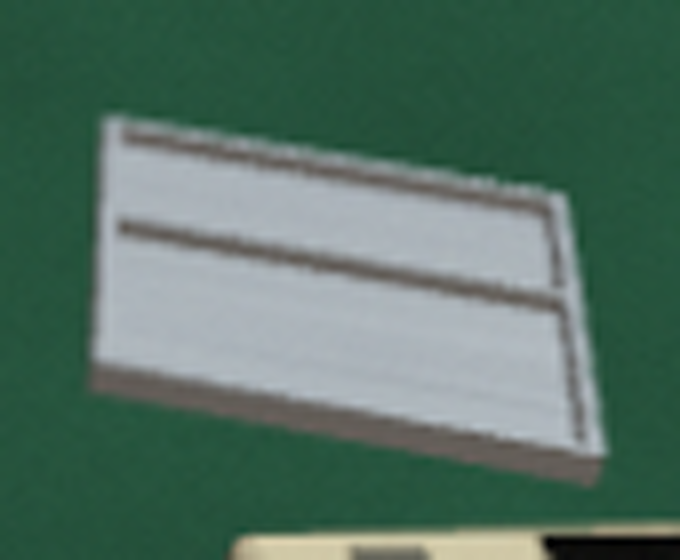

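View pics/sb.png

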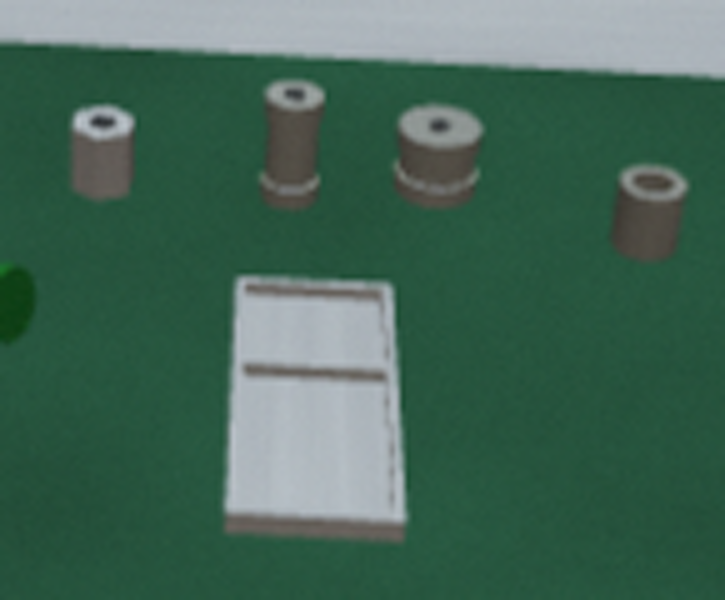

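View pics/sc.png

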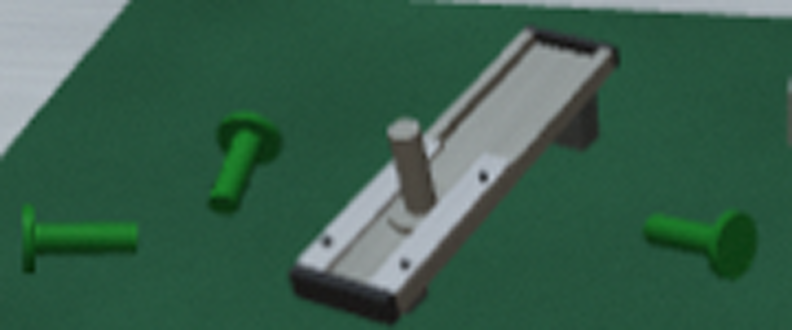

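```bash
cat > h.py <<'E'
import numpy as np,cv2
from bench import *
from scipy.optimize import least_squares
from scipy.spatial.transform import Rotation as R
P={c:camera_params(c) for c in("scene","top")}
def proj(c,X):
    T=P[c]["camera_from_world"]; rv,_=cv2.Rodrigues(T[:3,:3])
    return cv2.projectPoints(np.atleast_2d(np.float64(X)),rv,T[:3,3],P[c]["K"],P[c]["dist_coeffs"])[0][:,0]
def onplane(c,uv,z):
    T=P[c]["camera_from_world"]; n=cv2.undistortPoints(np.float64([[uv]]),P[c]["K"],P[c]["dist_coeffs"])[0,0]
    d=T[:3,:3].T@np.r_[n,1]; o=-T[:3,:3].T@T[:3,3]
    return o+d*(z-o[2])/d[2]
def un(p,s,off): return (np.float64(p)+.5)/s-.5+np.float64(off)
def down(yaw):  # jaw axis (tool y) in direction yaw+90 ; tool z down
    return (R.from_euler('z',yaw)*R.from_euler('x',np.pi)).as_quat()
E
cat > fit.py <<'E'
from h import *
tb=lambda p:un(p,4,(210,145)); ta=lambda p:un(p,5,(70,165)); tc=lambda p:un(p,4.5,(300,165))
sa=lambda p:un(p,8,(425,200)); sb=lambda p:un(p,5,(255,170)); sc=lambda p:un(p,4.4,(90,175))
for n,z,t,s in [("slim",.064,tb((190,461)),sb((295,96))),("wide",.04,tb((68,488)),sb((440,127))),("hex",.04,tb((351,464)),sb((103,121))),("bush",.04,ta((574,418)),sb((652,181)))]:
    print(n,onplane("top",t,z).round(4),onplane("scene",s,z).round(4))
def fit(pts,x0,z0=0,tilt=0):
    # pts: cam,uv,local
    def f(x):
        M=R.from_euler('z',x[2])*R.from_euler('y',-tilt)
        return np.concatenate([(proj(c,M.apply(l)+[x[0],x[1],z0])[0]-uv) for c,uv,l in pts])
    r=least_squares(f,x0,loss='soft_l1'); print(r.x.round(4),np.degrees(r.x[2]).round(1),"\n",r.fun.reshape(-1,2).round(1).tolist()); return r.x
# trays: x toward robot (-X world) => yaw ~ pi ; y -> image right
H=.012
print("long")
fit([("top",tb((114,38)),(-.095,-.04,H)),("top",tb((232,38)),(-.095,.04,H)),("top",tb((234,311)),(.095,.04,H)),("top",tb((114,312)),(.095,-.04,H)),
 ("scene",sb((237,277)),(.095,.04,H)),("scene",sb((391,284)),(.095,-.04,H)),("scene",sb((226,515)),(-.095,.04,H)),("scene",sb((406,521)),(-.095,-.04,H))],[.6,0,np.pi])
print("square")
fit([("top",ta((123,125)),(-.075,-.075,H)),("top",ta((384,187)),(-.075,.075,H)),("top",ta((310,455)),(.075,.075,H)),("top",ta((45,390)),(.075,-.075,H)),
 ("scene",sa((103,118)),(.075,.075,H)),("scene",sa((567,194)),(.075,-.075,H)),("scene",sa((92,368)),(-.075,.075,H)),("scene",sa((606,455)),(-.075,-.075,H))],[.6,.3,np.pi])
print("chute")
x=fit([("top",tc(p),l) for p,l in [((275,232),(0,-.032,.0185)),((305,238),(0,-.014,.0185)),((353,254),(0,.014,.0185)),((379,264),(0,.032,.0185)),((334,42),(-.12,-.032,.0185)),((434,78),(-.12,.032,.0185)),((212,425),(.12,-.032,.0145)),((320,460),(.12,.032,.0145))]]+
 [("scene",sc(p),l) for p,l in [((530,28),(.12,.032,.0145)),((617,48),(.12,-.032,.0145)),((295,270),(-.12,.032,.0185)),((395,292),(-.12,-.032,.0185)),((508,157),(0,-.032,.0185))]],[.6,-.3,np.pi],.03,np.radians(8))
M=R.from_euler('z',x[2])*R.from_euler('y',-np.radians(8)); o=np.r_[x[:2],.03]
st=sc((405,127)); tt=tc((350,155))
def g(q): return proj("scene",M.apply([q[0],q[1],.068])+o)[0]-st
r=least_squares(g,[-.06,0]); print("pin chute xy",r.x)
for q in(-.03,-.04,-.05,-.06,-.07): print(q,proj("top",M.apply([[q,0,.068],[q,0,.012]])+o).round(1).tolist(), "crop",((proj("top",M.apply([[q,0,.068],[q,0,.012]])+o)-[300,165])*4.5).round().tolist())
E
python3 fit.py
```

```text
slim [ 0.4377 -0.0399  0.064 ] [ 0.4409 -0.0396  0.064 ]
wide [0.4213 0.041  0.04  ] [0.4242 0.0413 0.04  ]
hex [ 0.4365 -0.1437  0.04  ] [ 0.4365 -0.1436  0.04  ]
bush [0.4695 0.1529 0.04  ] [0.4708 0.1518 0.04  ]
long
[ 0.636  -0.0247  3.152 ] 180.6 
 [[0.3, 0.2], [-0.3, -0.2], [-0.2, -0.3], [0.2, -0.1], [-0.2, -0.1], [0.2, -0.1], [-0.1, -0.5], [0.1, 0.1]]
square
[0.5425 0.3567 2.9074] 166.6 
 [[0.3, -0.0], [0.1, -0.1], [-0.1, -0.2], [0.1, -0.1], [0.2, -0.3], [-0.3, -0.0], [0.4, -0.8], [0.2, 0.1]]
chute
[ 0.5411 -0.3402  2.7966] 160.2 
 [[-0.1, -0.9], [-0.3, 0.1], [-0.8, 0.1], [-0.1, 0.1], [-0.5, 1.2], [-0.2, 1.0], [0.2, -1.1], [-0.1, -0.5], [-1.5, 0.0], [-1.2, 0.2], [0.1, -2.1], [-0.5, -0.4], [0.4, 0.2]]
pin chute xy [-0.04777922 -0.00258657]
-0.03 [[379.9, 203.7], [374.8, 209.7]] crop [[360.0, 174.0], [336.0, 201.0]]
-0.04 [[381.0, 200.1], [375.8, 206.3]] crop [[365.0, 158.0], [341.0, 186.0]]
-0.05 [[382.1, 196.6], [376.8, 203.0]] crop [[369.0, 142.0], [346.0, 171.0]]
-0.06 [[383.1, 193.2], [377.9, 199.6]] crop [[374.0, 127.0], [350.0, 156.0]]
-0.07 [[384.2, 189.7], [378.9, 196.3]] crop [[379.0, 111.0], [355.0, 141.0]]
```

```bash
cat >> h.py <<'E'
L=(np.array([.636,-.0247]),3.152); S=(np.array([.5425,.3567]),2.9074); C=(np.array([.5411,-.3402]),2.7966)
def tw(T,xy): return T[0]+R.from_euler('z',T[1]).apply([*xy,0])[:2]
def st(m=""): print(m,"t",round(float(read_time_s()),2),"tcp",np.round(read_eef_pos(),4),"gap",round(float(read_finger_gap()),4),"F",np.round(read_ft_force(),1))
def pickplace(p,zg,q,yawp,yawq,op,grip,zplace=None,hov=.12):
    move_gripper(op)
    move_ptp([*p,zg+.09],down(yawp)); movel([*p,zg],speed=.12)
    move_gripper(0.0,grip); st("gripped")
    movel([*p,zg+hov],speed=.2); st("lifted")
    move_ptp([*q,zg+hov],down(yawq)); st("over")
    movel([*q,zg+.012],speed=.2)
    movel([*q,zg+.0055],speed=.03); st("down")
E
python3 - <<'E'
from h import *
q=read_qpos()
for n,p,yaws in [("slim",[.439,-.04,.15],[np.pi/2,-np.pi/2]),("slimq",[.671,-.024,.15],[np.pi/2,-np.pi/2]),("wide",[.4228,.041,.15],[np.pi/2,-np.pi/2]),("wideq",[*tw(S,(-.03,.03)),.15],[np.pi/2,-np.pi/2,S[1]-np.pi/2])]:
    for y in yaws: 
        r=inverse_kinematics(p,down(y)); print(n,round(y,2),None if r is None else np.round(r,2))
C0=R.from_euler('z',C[1])*R.from_euler('y',-np.radians(8))
for s in(1,-1):
    X=np.array([0,s,0]); # tool x along chute +-y, tool y along chute x, tool z = -chute z
    Rm=C0*R.from_matrix(np.c_[X,[s,0,0],[0,0,-1]])
    p=C0.apply([-.048,0,.05])+[*C[0],.03]; r=inverse_kinematics(p,Rm.as_quat()); print("pin",s,p,None if r is None else np.round(r,2))
E
```

```text
slim 1.57 [-0.88  0.16  0.95  2.21 -0.17  0.85  0.17]
slim -1.57 [-1.21  0.42  1.42  2.21 -0.53  0.93 -2.62]
slimq 1.57 [-0.55  0.62  0.73  1.65 -0.47  1.05  0.32]
slimq -1.57 [-0.85  1.04  1.36  1.66 -1.04  1.35 -2.44]
wide 1.57 [-0.93  0.09  0.78  2.24 -0.08  0.84 -0.1 ]
wide -1.57 [ 0.94  0.28 -1.22  2.16  0.34  0.91  2.66]
wideq 1.57 [-0.97  0.52  0.51  1.7  -0.29  0.99 -0.36]
wideq -1.57 [-0.57  0.48 -0.01  1.68  0.    0.98  2.56]
wideq 1.34 [-1.    0.53  0.55  1.7  -0.32  1.   -0.57]
pin 1 [ 0.59238077 -0.35862848  0.07283309] [-0.25  1.26  1.36  1.52 -1.14  1.48 -2.3 ]
pin -1 [ 0.59238077 -0.35862848  0.07283309] [-0.04  0.87  0.79  1.51 -0.6   1.17  0.54]
```

Run:
```python
from h import *
st()
pickplace([.4393,-.0398],.050,tw(L,(-.035,0)),np.pi/2,np.pi/2,.08,70)
im=read_camera("scene"); cv2.imwrite("pics/s1.png",cv2.resize(im[150:300,220:420,::-1],None,fx=4,fy=4,interpolation=cv2.INTER_CUBIC))
```

```text
t 0.9 tcp [0.1562 0.6309 0.2503] gap 0.0853 F [ 0.  -0.1  0. ]
gripped t 5.17 tcp [ 0.4393 -0.0397  0.0506] gap 0.0296 F [-2.6  0.1  7.8]
lifted t 5.92 tcp [ 0.438  -0.0394  0.169 ] gap 0.03 F [-0.2  0.2 -3.9]
over t 6.84 tcp [ 0.669  -0.0255  0.1681] gap 0.0298 F [-0.4 -0.1 -3.2]
down t 7.9 tcp [ 0.6713 -0.0242  0.056 ] gap 0.0299 F [-1.2 -0.2 -2.9]
```

View pics/s1.png

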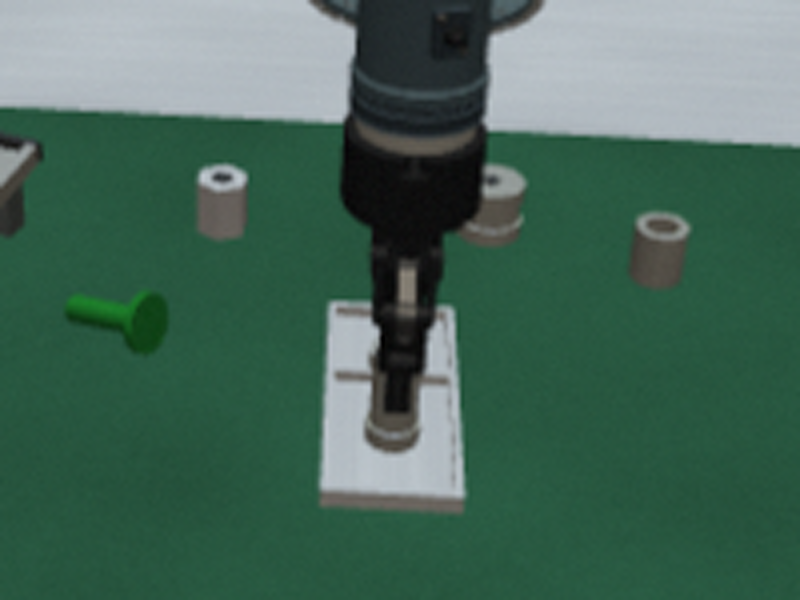

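Run:
```python
from h import *
p=np.array(read_eef_pos());q=tw(L,(-.035,0))
for z in(.0548,.0538,.0528,.0518):
    movel([*q,z],speed=.02); pause(.1); f=read_ft_force()[2]; st()
    if f>1: break
move_gripper(.05); st("open")
movel([*q,.15],speed=.2)
for c in("scene","top"):
    im=read_camera(c)
    o=(170,270) if c=="scene" else (145,210)
    cv2.imwrite(f"pics/{c}2.png",cv2.resize(im[o[0]:o[0]+120,o[1]:o[1]+140,::-1],None,fx=5,fy=5,interpolation=cv2.INTER_CUBIC))
st()
```

```text
t 8.3 tcp [ 0.6713 -0.0245  0.0558] gap 0.0295 F [-2.   0.5  5.8]
open t 8.63 tcp [ 0.6712 -0.0244  0.0547] gap 0.0501 F [-0.5  0.6  0.8]
 t 9.36 tcp [ 0.6696 -0.0237  0.1478] gap 0.05 F [0.  0.1 0.5]
```

View pics/scene2.png

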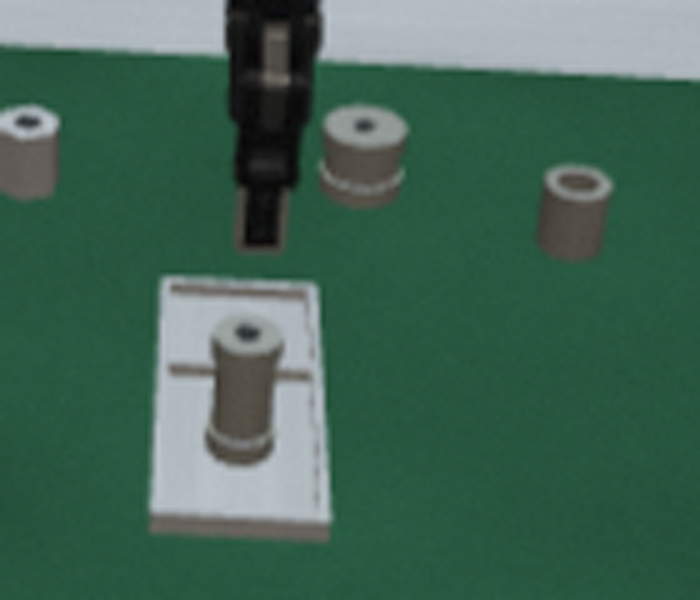

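The slim roller stands upright in the larger (far) pocket, with its foot near pixel (240,445) of the crop. Next is the steel pin in the chute; the three green ones lie flat on the bench.

```bash
cat >> h.py <<'E'
C0=R.from_euler('z',C[1])*R.from_euler('y',-np.radians(8))
def cw(l): return C0.apply(l)+[*C[0],.03]
QP=(C0*R.from_matrix(np.c_[[0,-1,0],[-1,0,0],[0,0,-1]])).as_quat()
def tocf(p): return C0.inv().apply(np.array(p)-[*C[0],.03])
E
python3 - <<'E'
from h import *
move_gripper(.06)
move_ptp(cw([-.048,-.001,.14]),QP); movel(cw([-.048,-.001,.085]),speed=.1);st()
for c in("scene","top"):
    im=read_camera(c)
    o=(150,150) if c=="scene" else (165,320)
    cv2.imwrite(f"pics/{c}3.png",cv2.resize(im[o[0]:o[0]+110,o[1]:o[1]+110,::-1],None,fx=5,fy=5,interpolation=cv2.INTER_CUBIC))
E
```

```text
t 11.62 tcp [ 0.5972 -0.3596  0.1074] gap 0.0599 F [-0.4 -0.1  0.2]
```

View pics/scene3.png

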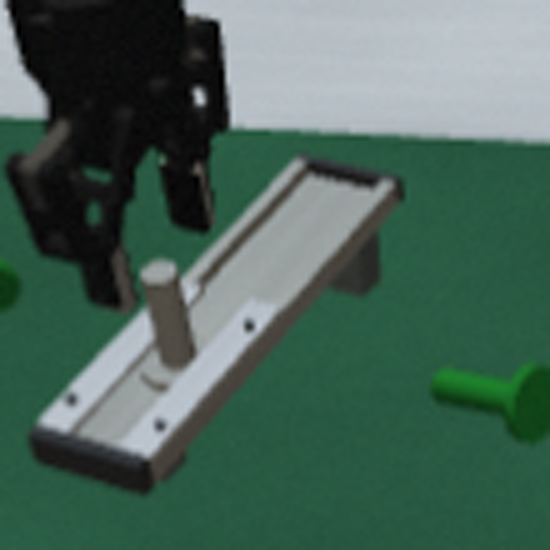

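View pics/top3.png

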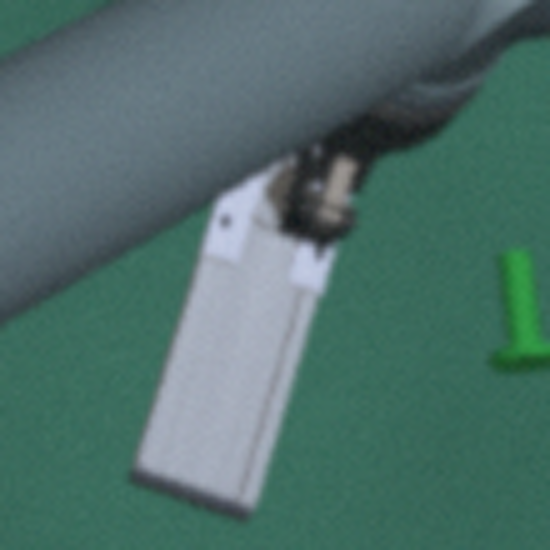

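Run:
```python
from h import *
movel(cw([-.048,-.002,.050]),speed=.06);st("at")
move_gripper(0,50);st("gripped"); f0=np.array(read_ft_force())
im=read_camera("scene");o=(150,150)
cv2.imwrite("pics/s4.png",cv2.resize(im[o[0]:o[0]+110,o[1]:o[1]+110,::-1],None,fx=5,fy=5,interpolation=cv2.INTER_CUBIC))
for x in np.arange(-.038,-.027,.01):
    movel(cw([x,-.002,.0505]),speed=.04);st(f"x{x:.3f}")
```

```text
at t 12.46 tcp [ 0.5931 -0.3569  0.0728] gap 0.0599 F [-1.  -0.4  1.3]
gripped t 12.93 tcp [ 0.5933 -0.357   0.0733] gap 0.0163 F [-0.7 -0.8  0.7]
x-0.038 t 13.38 tcp [ 0.583  -0.3532  0.0749] gap 0.0162 F [-0.2  0.7  1.5]
x-0.028 t 13.78 tcp [ 0.5738 -0.3499  0.0763] gap 0.0164 F [-0.1  0.3  2.3]
```

View pics/s4.png

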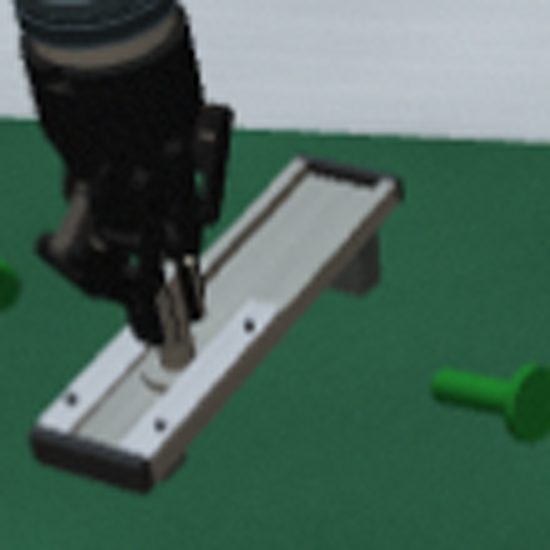

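Run:
```python
from h import *
for x in np.arange(-.018,.0421,.01):
    movel(cw([x,-.002,.0505]),speed=.05); f=np.array(read_ft_force())
    if np.linalg.norm(f)>25: st("STOP"); break
pause(.1); st("end"); print(tocf(read_eef_pos()))
for c in("scene","top"):
    im=read_camera(c);o=(150,150) if c=="scene" else (165,320)
    cv2.imwrite(f"pics/{c}5.png",cv2.resize(im[o[0]:o[0]+110,o[1]:o[1]+110,::-1],None,fx=5,fy=5,interpolation=cv2.INTER_CUBIC))
```

```text
end t 16.32 tcp [ 0.5084 -0.3265  0.086 ] gap 0.0163 F [-0.8 -0.4  2.7]
[ 0.04281171 -0.00185215  0.05053823]
```

View pics/scene5.png

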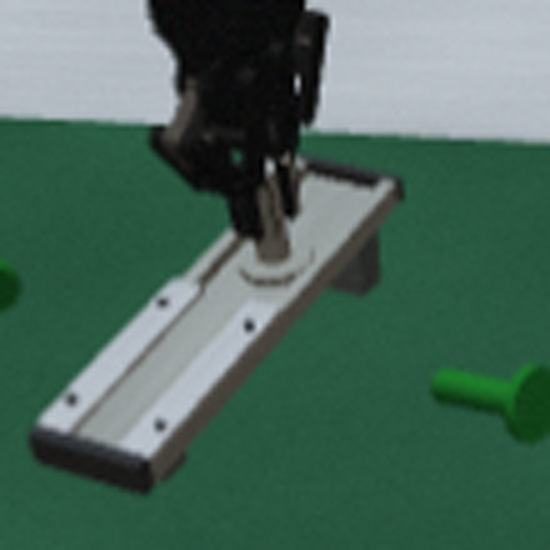

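The picture shows the flange (crop (275,268)) in the open upper half, past the rail ends. I'll measure how far off-centre the stem sits in the pads.

Run:
```python
from h import *
r=least_squares(lambda q: proj("scene",cw([q[0],q[1],.012]))[0]-un((276,264),5,(150,150)),[.04,0]); print(r.x)
for d in ([.043,0,.012],[.063,0,.012],[.023,0,.012],[.043,.02,.012],[.043,-.02,.012]): print(d,((proj("scene",cw(d))[0]-150)*5).round())
```

```text
[ 0.03524382 -0.00741372]
[0.043, 0, 0.012] [270. 250.]
[0.063, 0, 0.012] [289. 229.]
[0.023, 0, 0.012] [250. 272.]
[0.043, 0.02, 0.012] [238. 242.]
[0.043, -0.02, 0.012] [302. 259.]
```

```bash
python3 -c "
import cv2
a=cv2.imread('pics/scene5.png')[120:310,180:380]
cv2.imwrite('pics/s5z.png',cv2.resize(a,None,fx=3,fy=3,interpolation=cv2.INTER_CUBIC))"
```

```text
(no output)
```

View pics/s5z.png

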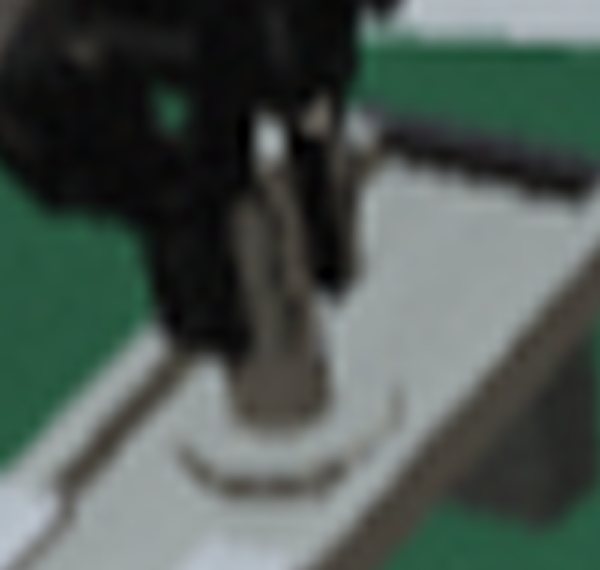

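Run:
```python
from h import *
movel(cw([.043,-.002,.12]),speed=.1);st("up")
a=read_eef_pos(); 
movel([a[0],a[1],.20],speed=.2)
q=tw(L,(.057,0)); move_ptp([*q,.17],down(np.pi/2)); st("over")
movel([*q,.075],speed=.15)
im=read_camera("scene");cv2.imwrite("pics/s6.png",cv2.resize(im[170:290,270:410,::-1],None,fx=5,fy=5,interpolation=cv2.INTER_CUBIC))
st()
```

```text
up t 17.27 tcp [ 0.5172 -0.3291  0.1544] gap 0.0165 F [-0.2 -0.  -1. ]
over t 18.83 tcp [ 0.5787 -0.0274  0.1701] gap 0.0159 F [-0.1  1.  -0.5]
 t 19.67 tcp [ 0.5801 -0.026   0.0762] gap 0.0168 F [-0.1 -0.3 -1.3]
```

View pics/s6.png

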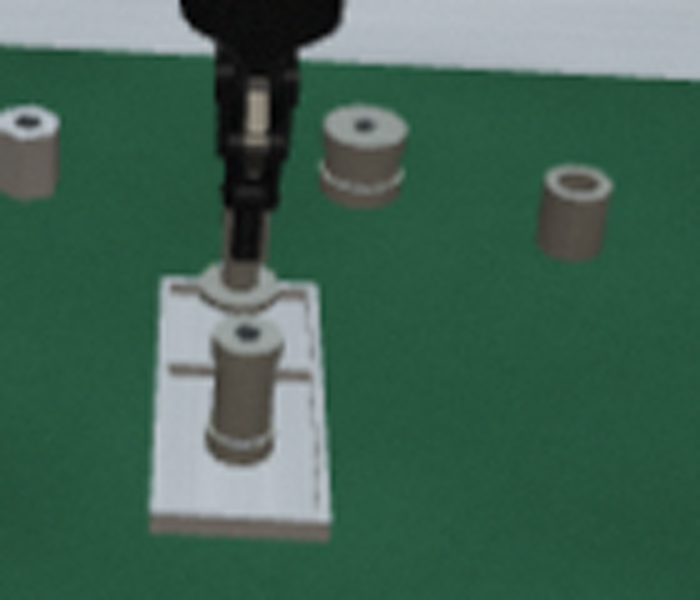

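Run:
```python
from h import *
q=tw(L,(.057,0))
movel([*q,.056],speed=.08)
for z in np.arange(.0545,.0469,-.001):
    movel([*q,z],speed=.02); pause(.1); f=read_ft_force()[2]
    if f>1.5: break
st(f"z{z:.4f}")
move_gripper(.034); st("open")
movel([*q,.16],speed=.15)
im=read_camera("scene");cv2.imwrite("pics/s7.png",cv2.resize(im[170:290,270:410,::-1],None,fx=5,fy=5,interpolation=cv2.INTER_CUBIC))
```

```text
z0.0485 t 22.51 tcp [ 0.5791 -0.0254  0.0495] gap 0.0163 F [-2.1  0.1  4.7]
open t 22.82 tcp [ 0.579  -0.0253  0.0484] gap 0.0338 F [ 0.1 -0.1 -0.6]
```

View pics/s7.png

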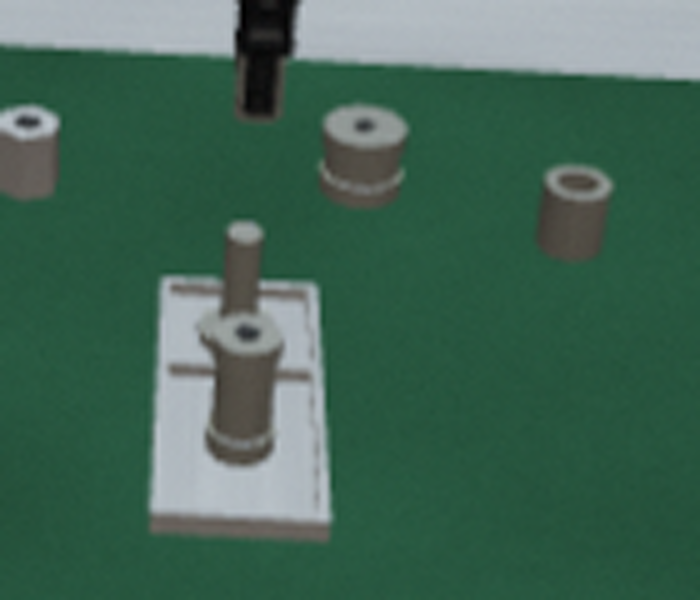

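Pin stands upright in the smaller pocket. Wide roller next.

```bash
cat >> h.py <<'E'
def setdown(q,z0,op,n=8):
    for z in np.arange(z0,z0-.001*n,-.001):
        movel([*q,z],speed=.02); pause(.1); f=read_ft_force()[2]
        if f>1.5: break
    st(f"z{z:.4f}"); move_gripper(op); st("open"); movel([*q,z+.1],speed=.15)
E
python3 - <<'E'
from h import *
q=tw(S,(-.03,.028))
pickplace([.4228,.0412],.028,q,np.pi/2,S[1]-np.pi/2,.083,80)
im=read_camera("scene");cv2.imwrite("pics/s8.png",cv2.resize(im[170:290,380:520,::-1],None,fx=5,fy=5,interpolation=cv2.INTER_CUBIC))
E
```

```text
gripped t 26.39 tcp [0.422  0.0415 0.0288] gap 0.0439 F [-4.1  0.2 12.5]
lifted t 27.14 tcp [0.4217 0.0416 0.1471] gap 0.0435 F [-0.6  0.6 -4. ]
over t 28.34 tcp [0.5653 0.3194 0.1477] gap 0.0437 F [ 0.1 -0.7 -2.4]
down t 29.4 tcp [0.5655 0.3228 0.0341] gap 0.0437 F [ 0.4 -0.  -2.5]
```

View pics/s8.png

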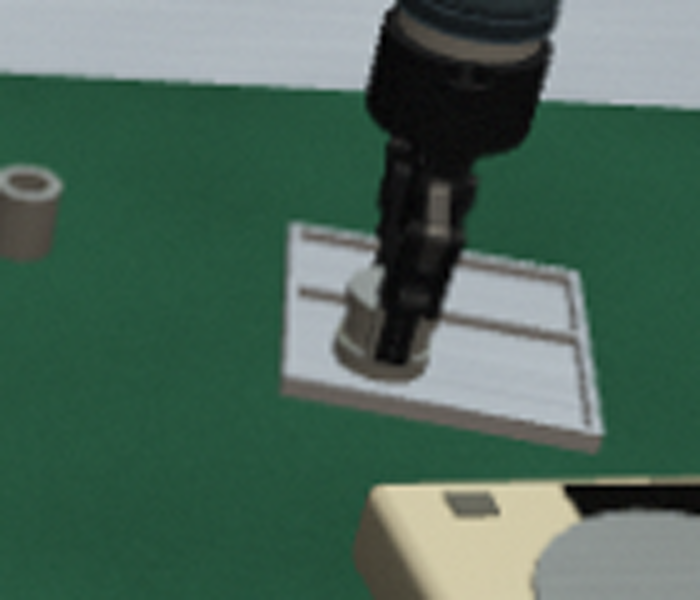

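Run:
```python
from h import *
setdown(tw(S,(-.03,.028)),.0327,.066)
q=tw(S,(.043,-.028))
pickplace([.4702,.1523],.028,q,np.pi/2,S[1]-np.pi/2,.07,60)
im=read_camera("scene");cv2.imwrite("pics/s9.png",cv2.resize(im[170:290,380:520,::-1],None,fx=5,fy=5,interpolation=cv2.INTER_CUBIC))
```

```text
z0.0327 t 29.8 tcp [0.5656 0.3228 0.0339] gap 0.0436 F [-2.9 -1.1  6. ]
open t 30.15 tcp [0.5653 0.3224 0.0325] gap 0.066 F [-0.4  0.5 -0. ]
gripped t 33.3 tcp [0.4706 0.1526 0.0288] gap 0.0336 F [-0.9  0.4  6.1]
lifted t 34.05 tcp [0.4691 0.1524 0.1471] gap 0.0335 F [-0.1  0.4 -2.3]
over t 35.02 tcp [0.5075 0.3909 0.1472] gap 0.0335 F [-0.4 -0.5 -1.7]
down t 36.08 tcp [0.5073 0.3943 0.034 ] gap 0.0338 F [ 0.5 -0.3 -1. ]
```

View pics/s9.png

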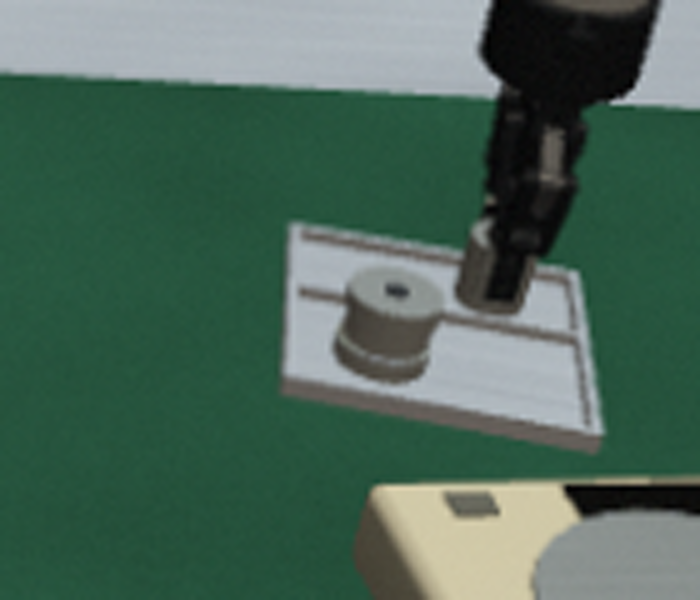

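Run:
```python
from h import *
q=tw(S,(.043,-.028))
setdown(q,.0327,.056)
movel([*q,.22],speed=.25)
move_ptp([.42,.45,.25],down(S[1]-np.pi/2)); pause(.3); st()
for c in("scene","top"): cv2.imwrite(f"pics/{c}9.png",read_camera(c)[:,:,::-1])
a=cv2.imread("pics/scene9.png")[165:285,260:510]; cv2.imwrite("pics/f1.png",cv2.resize(a,None,fx=3.2,fy=3.2,interpolation=cv2.INTER_CUBIC))
a=cv2.imread("pics/top9.png")[145:285,70:320]; cv2.imwrite("pics/f2.png",cv2.resize(a,None,fx=3.2,fy=3.2,interpolation=cv2.INTER_CUBIC))
```

```text
z0.0327 t 36.48 tcp [0.5073 0.3942 0.0339] gap 0.0334 F [-2.5 -1.   5.4]
open t 36.82 tcp [0.5072 0.3938 0.0325] gap 0.0558 F [-0.3  0.2  0.4]
 t 38.94 tcp [0.421  0.4485 0.2496] gap 0.0561 F [-0.4 -0.6 -0.2]
```

View pics/f1.png

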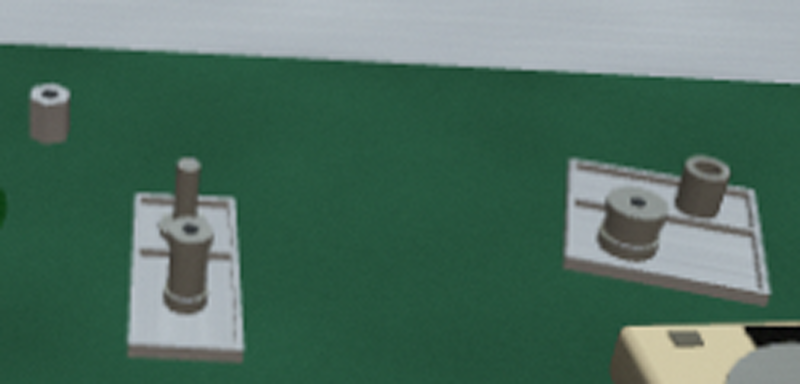

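View pics/f2.png

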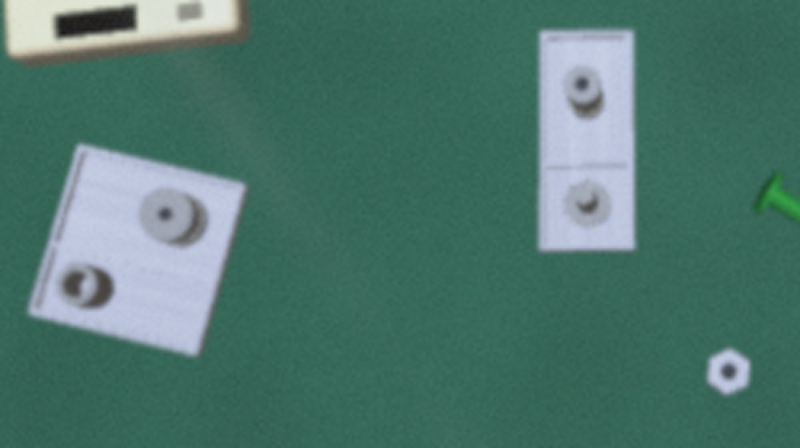

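All four are upright in their pockets and the hex is where it was. I'll run one numeric check against the tray frames, then hand in.

Run:
```python
from h import *
t=lambda p:un(p,3.2,(70,145)); s=lambda p:un(p,3.2,(260,165))
for n,T,z,a,b in [("slim",L,.069,(582,84),(190,229)),("pin",L,.067,(586,202),(188,164)),("wide",S,.045,(165,214),(637,202)),("bush",S,.045,(82,284),(706,168)),("hex",None,.04,(729,371),(50,94))]:
    for c,uv in(("top",t(a)),("scene",s(b))):
        w=onplane(c,uv,z)
        print(n,c,(R.from_euler('z',-T[1]).apply(np.r_[w[:2]-T[0],0])[:2] if T else w[:2]).round(3))
sign_off()
```

```text
slim top [-0.034 -0.   ]
slim scene [-0.034  0.   ]
pin top [0.064 0.003]
pin scene [0.054 0.001]
wide top [-0.031  0.027]
wide scene [-0.032  0.029]
bush top [ 0.041 -0.024]
bush scene [ 0.038 -0.027]
hex top [ 0.437 -0.144]
hex scene [ 0.438 -0.143]
the job is handed in; nothing more can be done
```

Both kits are made up and the job is handed in, at about 39 s on the robot's clock; `sign_off` gives no verdict.

- **Pin:** I gripped it by the stem, square to the slope, and slid it up the chute to about x = +0.043 m. Past the rails, I lifted it out and set it in the long tray's smaller pocket.
- **Other parts:** The slim roller is in the long tray's larger pocket. The wide roller and the bush are in the square tray's larger and smaller pockets.

In the last pictures from both cameras, all four parts stand upright inside the correct pockets, 20 mm or more from the centre limits. The gripper is well clear of everything.

| Part | Tray frame | x, y from the top camera (m) | x, y from the scene camera (m) |
|---|---|---|---|
| Slim roller | long | -0.034, 0.000 | -0.034, 0.000 |
| Pin | long | 0.064, 0.003 | 0.054, 0.001 |
| Wide roller | square | -0.031, 0.027 | -0.032, 0.029 |
| Bush | square | 0.041, -0.024 | 0.038, -0.027 |

- **Hex spacer:** It measures within about 1.5 mm of its starting position.
- **Disagreement:** The two cameras differ by 10 mm on the pin's x. The tip of the stem is hard to make out from above, so I trust the scene value more. Both values lie inside the pocket limits.

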